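# Drift the flange cover into line and bolt it

### The arm

A 6-joint arm with a two-finger parallel gripper is mounted at the origin on the work surface. World frame = base frame: x ahead of the robot, y to its left, z up, the work surface at z = 0. Lengths are in m, angles in rad, forces in N, time in s.
With the tool pointing down it reaches from about 0.375 to 0.9 m from the base axis. Payload 3.1 kg.
Tool frame: the origin (TCP) lies on the centre line of the jaws, within the pads' length; the fingertips stand 22 mm ahead of it and the grasp point (between the pads) lies 3 mm ahead of it; z points along the fingers, x is the direction in which the jaws open and shut, and the axes are right-handed (so a half turn about z gives the same grasp; the last joint's range is limited). The gripper opens to 87 mm and grips with 3 to 60 N. Pads are 19 mm wide; open, the fingers measure 117 mm over their backs; the gripper's body (75 mm by 190 mm) begins 51 mm behind the grasp point.
Start: joints at [-1.286, 0.527, 1.433, -0, 1.181, -0.178], TCP at [0.28, -0.559, 0.245] pointing down, gripper open.
Joint ranges: [-3.08, 3.08], [-0.75, 2.2], [0.22, 2.44], [-1.43, 4.57], [0, 2.65], [-2.85, 2.85]. Speed limits (rad/s): [2.79, 2.79, 3.14, 3.14, 3.14, 3.14].

### API

Orientations are given as a unit quaternion [x, y, z, w].
In Python, from rig import robot, camera, order gives the robot as it stands.
- The arm moves only by the shell command python3 -m pendant 'ROWS' [OPENING] [FORCE]. ROWS is JSON, a list of rows, each a list of 2 entries, a list of its own where there are three numbers: the shift along the tool's x, y, z in mm, then the turn about the tool's z in degrees. A call has 1 to 8 rows; each row shifts and turns the commanded pose from where the row before left it, along the tool's axes as they then stand; what a row does not reach is not made up. A row lasts 1/8 s, in which the tool goes at most 62.5 mm and 10.7 degrees, less where a joint would pass 70% of its speed; a pose out of reach is approached as far as the arm can. A call with a gripper value outside its range is refused whole. OPENING is the finger opening in mm, from 0 to 87, set as the call begins (- or left out, the last holds). The fingers move at their own pace and stop on an object; FORCE is the grip in N (left out, the last holds). Time passes only in rows, so rows that do not move let the fingers close. It gives the time, the measured TCP pose, the force and the opening at its end, in the units of the state.
- robot.get_obs(): the state, without advancing time (a new reading comes with each control period).
- camera(name): name is "scene" or "top" or "wrist"; returns a dict with "pixels" (384x512x3 uint8, blue, green, red), "mtx" (3x3 intrinsics, pixels), "R" (3x3) and "t" (3): a world point X has camera coordinates R X + t. Camera axes: x right, y down, z forward; pixel columns grow to the right and rows downward; lengths in m; the calibration is good to about 2 mm. The wrist camera is an equidistant fisheye: a pixel r from the principal point sees the ray r / f radians off the axis. A picture is of the moment at which its call begins. There is no depth.
- order.hand_in(): hands the job in, once; it reports no verdict.
The state is a dict: "time": time; "q": joint angles; "joint_velocities": joint speeds; "joint_torque": joint torques, N m; "position": TCP position; "tool_rot": TCP orientation; "ft_force": force on the tool from outside, world axes, zero at the start; "moment": the same for the moment, N m; "grip_width": finger opening in m.
Only numpy, scipy, OpenCV 4.12 (cv2) and the standard library are available. Lean on these libraries where they do the work, as an engineer would, in place of code of your own. Each camera call takes 0.05 s, during which the arm holds its last target. There are 200 camera calls.

### The job

The cover of the small two-bolt flange is held by its first bolt only, and its other hole has swung out of line with the hole below. Gently wedge the orange-handled drift down through both holes, to about 5 mm short of its collar, and before you let go of it ease it sideways until you feel it stand free there, with no side load left, for half a second; never push the cover with the gripper. Then put the drift back upright in its rack, drop the brass bolt through both holes until its collar lies on the cover, let go, and leave everything else on the bench where it lies.

Things in the scene. Friction and masses are not known exactly. Their poses are not given: they have to be found in the camera images.
- jig: Fixed stand: grey base plate 250 x 120 x 12 mm, blue pipe stub, blue two-bolt lower flange (14 mm thick, top 90 mm above bench), aluminium cover on it (top at 100 mm; raised 80 mm disc at its middle 4 mm higher, first bolt's head 15 mm higher). Origin: centre of underside, z up; x runs from the pivot bolt (x = -75 mm) to the open holes (x = +75 mm), under which is free room down to the base plate.
- nominal_hole (a point): Where the lower flange's open hole should be: on its top face (90 mm above bench), at x = +75 mm, y = 0 of the jig. The flange is clamped immovably but not exactly: its real hole (26 mm diameter, right through) lies up to 5 mm to either side along the jig's y. This error is not measured; it must be felt or seen.
- cover_hole (a point): Centre of the cover's open hole (26 mm diameter, right through 10 mm), at its top face. The cover turns about its first bolt, 150 mm away along the jig's -x, held by friction: less than 2 N sideways at this hole moves it, either way, and it stays where it is left. At the start the hole is 11.5 to 13 mm off nominal_hole towards the jig's +y.
- drift: Tapered steel drift, 130 mm long, about 320 g. Origin: its tip; z up along it. From the tip: taper from 5 to 25 mm diameter over 50 mm, plain 25 mm to 79 mm, orange collar of 38 mm diameter from 79 to 85 mm, square orange handle 20 x 20 mm (across own x, y) from 85 to 130 mm. Starts hanging upright by its collar in one socket of the rack. 
- bolt: Brass-coloured bolt, 94 mm long, about 300 g. Origin: centre of its lower end; z up to the head. From below: shank of 22 mm diameter (chamfered from 18 mm over the first 5 mm) to 55 mm, collar of 38 mm diameter from 55 to 60 mm, square head 24 x 24 mm (across own x, y) from 60 to 94 mm. Starts hanging by its collar in the other socket. No nut, no turning: it drops in.
- rack: Fixed wooden rack block, 80 (x) x 170 (y) x 88 mm high, with two square through sockets of 30 mm at y = -42 and y = +42 mm of the rack. Origin: centre of its underside, on the bench; z up. Either of drift and bolt may be in either socket.
- hammer: Bystander: hammer with a wooden handle, 280 mm long, lying on the bench; origin on the underside, near the middle of the handle.
- helmet: Bystander: orange hard hat, 220 mm across, 140 mm high.
- nut_tray: Bystander: blue plastic tray 110 x 160 x 35 mm.
- oil: Bystander: yellow oil bottle, 56 mm diameter, 150 mm high.
Things that resemble listed ones, but are neither listed nor needed, are in the scene too. Leave any purple look-alike of the drift alone. Leave any green look-alike of the bolt alone.

How it is judged:
By the outcome, as a careful person would: the job done as asked, in the order asked, and still so for the second after the job is handed in, with the robot touching nothing.
It also fails if it takes over 72 s, if anything falls off the work surface, if the arm or the gripper's body presses on something with over 40 N, if the wrist force passes 120 N, or if a joint passes its speed limit or range.

## Working session

There is one attempt and no reset: what is moved stays moved. The work goes in short steps, Python scripts to look and compute and a shell command to move; the robot and the scene stay as the last step left them, time stands still between calls to the robot, and variables do not carry over. Pictures are saved under pics/ and viewed, about 8 in all and at most 12, crops included, and the job is handed in when it is done.

```bash
ls; mkdir -p pics; cat > h.py <<'E'
import numpy as np, cv2
from rig import robot, camera, order
def ray(c,u,v,fish=False):
    K=c["mtx"];x=(u-K[0,2])/K[0,0];y=(v-K[1,2])/K[1,1]
    if fish:
        r=np.hypot(x,y); d=np.array([x/r*np.sin(r),y/r*np.sin(r),np.cos(r)]) if r>1e-9 else np.array([0,0,1.])
    else: d=np.array([x,y,1.])
    R=np.array(c["R"]);t=np.array(c["t"]).ravel()
    d=R.T@d; return -R.T@t, d/np.linalg.norm(d)
def onz(c,u,v,z,fish=False):
    o,d=ray(c,u,v,fish); return o+d*(z-o[2])/d[2]
def cross(r1,r2):
    (o1,d1),(o2,d2)=r1,r2
    A=np.stack([d1,-d2],1); s=np.linalg.lstsq(A,o2-o1,rcond=None)[0]
    p,q=o1+s[0]*d1,o2+s[1]*d2; return (p+q)/2,np.linalg.norm(p-q)
def proj(c,X,fish=False):
    p=np.array(c["R"])@np.array(X)+np.array(c["t"]).ravel();K=c["mtx"]
    if fish:
        a=np.arctan2(np.hypot(p[0],p[1]),p[2]);n=np.hypot(p[0],p[1]);x,y=p[0]/n*a,p[1]/n*a
    else: x,y=p[0]/p[2],p[1]/p[2]
    return K[0,0]*x+K[0,2],K[1,1]*y+K[1,2]
def blobs(img,lo,hi,amin=15):
    m=cv2.inRange(cv2.cvtColor(img,cv2.COLOR_BGR2HSV),lo,hi)
    n,l,s,c=cv2.connectedComponentsWithStats(m)
    return [(tuple(int(k) for k in s[i]),c[i].round(1).tolist()) for i in range(1,n) if s[i][4]>=amin],m,l
def T():
    from scipy.spatial.transform import Rotation as Rn
    o=robot.get_obs(); return np.array(o["position"]),Rn.from_quat(o["tool_rot"]).as_matrix()
def go(target,yaw=None):
    "shift in tool mm (and turn so that tool x has yaw in deg, mod 90)"
    p,R=T(); print("shift mm",(R.T@(np.array(target)-p)*1000).round(1),"toolx yaw",np.degrees(np.arctan2(R[1,0],R[0,0])).round(1))
E
python3 - <<'E'
from h import *
a=camera("scene");b=camera("top");w=camera("wrist")
for n,c in zip("stw",(a,b,w)): cv2.imwrite(f"pics/{n}0.png",c["pixels"])
cv2.imwrite("pics/a0.png",np.hstack([cv2.resize(c["pixels"],(400,300)) for c in (a,w)]))
cv2.imwrite("pics/top_big.png",cv2.resize(b["pixels"],(800,600)))
print(T(),robot.get_obs())
for c in (a,b,w): print(c["mtx"],c["R"],c["t"])
E
```

```text
pics
(array([ 0.27947256, -0.55846099,  0.2438191 ]), array([[ 4.47352280e-01, -8.94357733e-01, -4.28438037e-04],
       [-8.94356440e-01, -4.47352376e-01,  1.55231686e-03],
       [-1.57998936e-03, -3.11256170e-04, -9.99998703e-01]])) {'time': 0.15, 'q': array([-1.28550939e+00,  5.28221033e-01,  1.43359764e+00,  2.78359201e-05,
        1.18138414e+00, -1.78526698e-01]), 'joint_velocities': array([-0.00088098, -0.00208031, -0.00305786,  0.00185378, -0.00201577,
       -0.0003503 ]), 'joint_torque': array([ 1.57982067e-03, -4.40427232e+01, -1.76844013e+01,  6.33571437e-02,
        5.51682129e-02, -1.12188350e-04]), 'position': array([ 0.27947256, -0.55846099,  0.2438191 ]), 'tool_rot': array([ 8.50691389e-01, -5.25664828e-01, -5.90233846e-04, -5.47664246e-04]), 'ft_force': array([-0.59665654,  0.73930166,  0.35065524]), 'moment': array([ 0.02326918, -0.01104223, -0.08946722]), 'grip_width': 0.08680735350944391}
[[498.79656082   0.         247.45856468]
 [  0.         498.79656082 196.65079208]
 [  0.           0.           1.        ]] [[ 0.26070347  0.96540522 -0.0051439 ]
 [ 0.72302923 -0.19877605 -0.6616017 ]
 [-0.63973622  0.16876267 -0.7498378 ]] [-0.17640587 -0.34920371  1.85418255]
[[476.47291176   0.         247.81260951]
 [  0.         476.47291176 192.57116681]
 [  0.           0.           1.        ]] [[ 1.44798482e-02 -9.99895160e-01 -6.26912498e-05]
 [-9.98157297e-01 -1.44509866e-02 -5.89336850e-02]
 [ 5.89266004e-02  9.15926542e-04 -9.98261898e-01]] [0.01669455 0.59277068 1.69873189]
[[297.31863964   0.         256.9254091 ]
 [  0.         297.31863964 188.48621592]
 [  0.           0.           1.        ]] [[ 0.44713657 -0.89446139 -0.00277806]
 [-0.8672246  -0.43427752  0.24356628]
 [-0.21906708 -0.10649819 -0.96988028]] [-0.62287034 -0.02916212  0.38960251]
```

View pics/top_big.png

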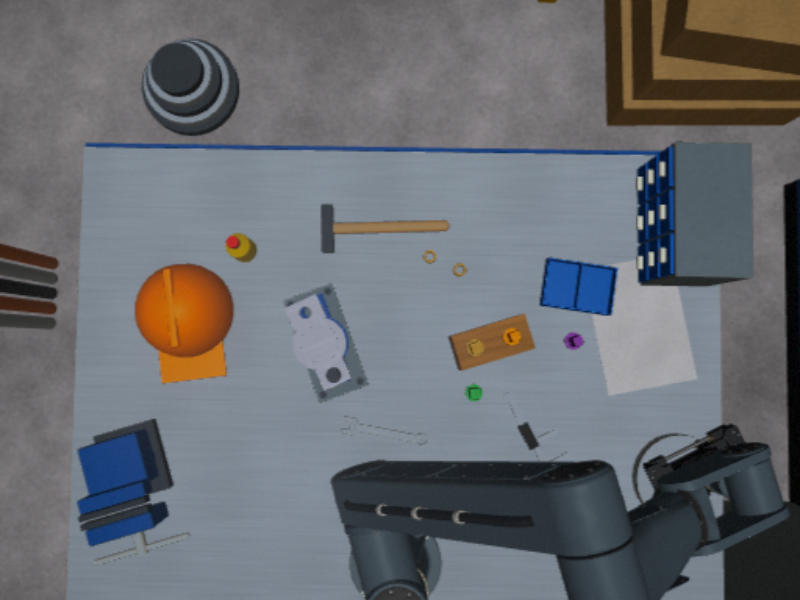

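View pics/s0.png

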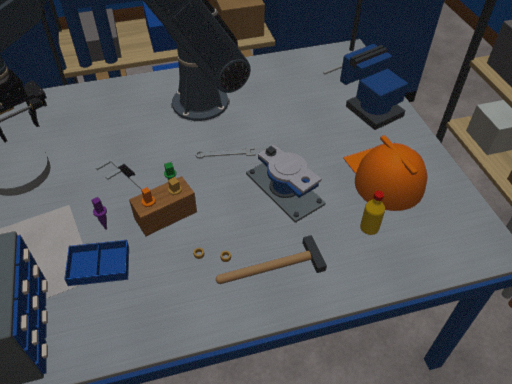

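The top view (800x600) shows the orange drift at (512,337) and the brass bolt at (475,347) in the wooden rack. The jig's open hole is at (306,312) and its pivot bolt at (333,374). The look-alikes are purple at (573,341) and green at (474,393), both outside the rack. In the scene view the orange drift is at (147,197), the brass bolt at (174,186), purple at (98,210) and green at (170,170).

```bash
python3 - <<'E'
from h import *
a=camera("scene");b=camera("top")
A,B=a["pixels"],b["pixels"]
def crop(I,x0,y0,x1,y1,w,h): return cv2.resize(I[y0:y1,x0:x1],(w,h),interpolation=cv2.INTER_CUBIC)
cv2.imwrite("pics/c1.png",np.vstack([np.hstack([crop(B,280,190,380,265,400,300),crop(A,90,150,210,240,400,300)]),
 np.hstack([crop(B,170,175,250,265,400,300) if 0 else crop(B,165,175,265,250,400,300),crop(A,230,130,350,220,400,300)])]))
for nm,lo,hi in (("orange",(5,200,180),(18,255,255)),("brass",(15,100,120),(28,200,255)),("brown",(5,60,40),(18,190,200))):
    for n,I in (("s",A),("t",B)):
        print(nm,n,[q for q in blobs(I,lo,hi)[0]])
E
```

```text
orange s []
orange t [((92, 172, 39, 50, 1184), [110.8, 197.9]), ((323, 210, 10, 11, 54), [327.6, 215.1]), ((102, 219, 42, 26, 644), [123.3, 233.8])]
brass s [((247, 1, 16, 5, 43), [254.9, 3.0]), ((169, 177, 11, 8, 46), [173.3, 180.6]), ((168, 187, 6, 7, 15), [169.9, 190.5]), ((174, 194, 11, 4, 16), [179.8, 195.6]), ((221, 251, 10, 8, 26), [225.4, 254.3]), ((217, 251, 93, 29, 475), [263.3, 265.3])]
brass t [((398, 0, 114, 69, 790), [432.3, 52.9]), ((418, 0, 94, 51, 1051), [447.0, 39.1]), ((439, 0, 73, 28, 1437), [476.2, 11.8]), ((213, 141, 74, 8, 449), [250.0, 144.8]), ((271, 160, 8, 8, 24), [274.5, 163.5]), ((290, 169, 8, 8, 24), [293.8, 172.2]), ((290, 202, 52, 33, 734), [316.6, 218.0])]
brown s [((209, 0, 56, 40, 1519), [241.9, 16.3]), ((445, 0, 34, 30, 355), [462.7, 11.8]), ((113, 7, 32, 16, 339), [128.4, 14.2]), ((59, 17, 10, 16, 77), [63.0, 23.7]), ((483, 25, 15, 22, 149), [489.8, 35.6]), ((238, 40, 37, 17, 171), [252.7, 48.2]), ((133, 56, 46, 11, 137), [155.2, 61.2]), ((469, 60, 43, 47, 186), [490.3, 82.8]), ((64, 62, 68, 18, 327), [101.7, 71.7]), ((446, 125, 66, 81, 233), [480.8, 166.0]), ((380, 135, 46, 34, 68), [404.6, 147.8]), ((343, 141, 42, 20, 57), [364.1, 150.0]), ((507, 169, 5, 17, 37), [509.9, 177.3]), ((410, 170, 18, 39, 51), [421.0, 191.3]), ((354, 172, 5, 19, 22), [355.5, 181.3]), ((129, 176, 68, 60, 2116), [163.7, 205.9]), ((385, 208, 24, 3, 25), [396.2, 209.5]), ((194, 248, 8, 8, 26), [196.8, 250.4]), ((220, 251, 11, 11, 58), [225.5, 256.1]), ((216, 250, 96, 34, 878), [263.4, 266.9]), ((196, 253, 8, 6, 20), [199.4, 256.2]), ((508, 298, 4, 10, 22), [510.0, 302.8])]
brown t [((387, 0, 125, 81, 9595), [449.5, 39.4]), ((213, 141, 74, 9, 496), [249.6, 144.8]), ((0, 156, 37, 16, 304), [17.3, 164.2]), ((87, 169, 62, 53, 291), [134.1, 188.4]), ((0, 189, 36, 12, 286), [17.1, 195.1]), ((288, 201, 55, 36, 991), [314.4, 218.7]), ((91, 214, 13, 31, 40), [100.0, 228.8])]
```

View pics/c1.png

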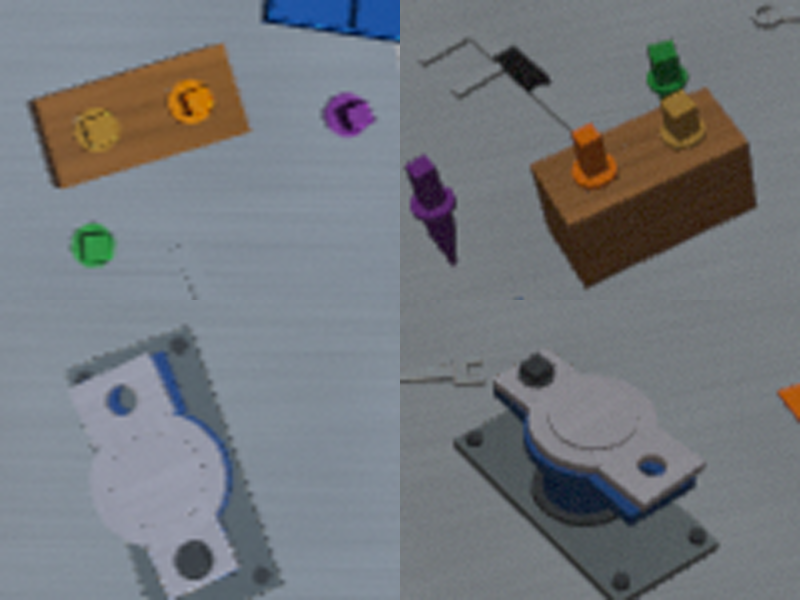

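```bash
python3 - <<'E'
from h import *
a=camera("scene");b=camera("top")
tr=lambda p,q:((280+p[0]/4,190+p[1]/4),(90+q[0]/3.3333,150+q[1]/3.3333))
tj=lambda p,q:((165+p[0]/4,175+p[1]/4),(230+q[0]/3.3333,130+q[1]/3.3333))
P={"rk1":tr((30,100),(348,143)),"rk2":tr((223,44),(172,222)),"rk3":tr((250,130),(130,168)),"rk4":tr((60,187),(308,88)),
"drift top":tr((197,100),(185,131)),"drift collar":tr((191,102),(194,170)),"bolt top":tr((98,128),(280,103)),"bolt collar":tr((97,130),(284,130)),
"hole":tj((121,100),(252,165)),"pivot":tj((193,258),(137,65)),"bp++":tj((68,72),(317,245)),"bp--":tj((283,280),(55,140))}
for k,(p,q) in P.items():
    X,e=cross(ray(b,*p),ray(a,*q)); print(k,(X*1000).round(1),round(e*1000,1))
E
```

```text
rk1 [ 512.8 -113.7   83.2] 1.5
rk2 [ 563.9 -275.7   87.9] 5.7
rk3 [ 490.  -301.9   82.2] 2.6
rk4 [ 438.8 -137.9   84.4] 3.1
drift top [ 514.3 -247.5  139.3] 0.2
drift collar [ 513.4 -249.2   89.5] 3.4
bolt top [ 489.9 -166.1  125.2] 1.5
bolt collar [ 488.4 -168.    89.9] 4.5
hole [560.  206.5  97.8] 2.9
pivot [426.6 141.2 113.1] 3.0
bp++ [589.  266.3   4.1] 4.5
bp-- [404.2  68.1  12.7] 4.6
```

Heights agree with the text: rack top about 85 mm, drift top 139, bolt top 125, cover 98. The jig yaw comes to about 21.4° by two routes. The drift is the orange one in the rack socket at (327.6,215) in the top view. The purple one stands alone outside the rack. Next I'll go above the rack.

```bash
python3 - <<'E'
from h import *
w=camera("wrist");R=np.array(w["R"]);p,Rt=T()
print("cam in tool",(Rt.T@(-R.T@np.array(w["t"])-p)*1000).round(1), "fwd in tool",(Rt.T@R.T@[0,0,1]).round(3))
go([.502,-.207,.25])
E
```

```text
cam in tool [  -0.7  -66.4 -139.5] fwd in tool [-0.001  0.244  0.97 ]
shift mm [-215.2 -356.3   -5.5] toolx yaw -63.4
```

```bash
python3 -m pendant '[[[-27,-44.5,0],0],[[-27,-44.5,0],0],[[-27,-44.5,0],0],[[-27,-44.5,0],0],[[-27,-44.5,0],0],[[-27,-44.5,0],0],[[-27,-44.5,0],0],[[-26,-44.5,0],0]]'; python3 -m pendant '[[[0,0,0],9],[[0,0,0],0]]' 60
python3 - <<'E'
from h import *
w=camera("wrist");go([.5,-.207,.25]);I=w["pixels"]
cv2.imwrite("pics/w1.png",cv2.resize(I,(800,600),interpolation=cv2.INTER_CUBIC))
for n,X in (("drift top",(.5137,-.247,.139)),("bolt top",(.4885,-.167,.127)),("col d",(.5137,-.247,.094)),("col b",(.4885,-.167,.093))): print(n,np.round(np.array(proj(w,X,True))*1.5625))
E
```

```text
time: 1.4
position: [0.5027, -0.206, 0.2448]
tool_rot: [0.851, -0.526, 0.0, 0.0]
ft_force: [-0.1, -0.8, 0.1]
grip_width: 0.0871
time: 1.65
position: [0.5022, -0.2068, 0.2447]
tool_rot: [0.808, -0.589, 0.0, 0.0]
ft_force: [-0.7, 0.0, 0.2]
grip_width: 0.0745
shift mm [-0.9  1.7 -5.4] toolx yaw -72.3
drift top [479. 305.]
bolt top [330. 299.]
col d [468. 286.]
col b [338. 285.]
```

View pics/w1.png

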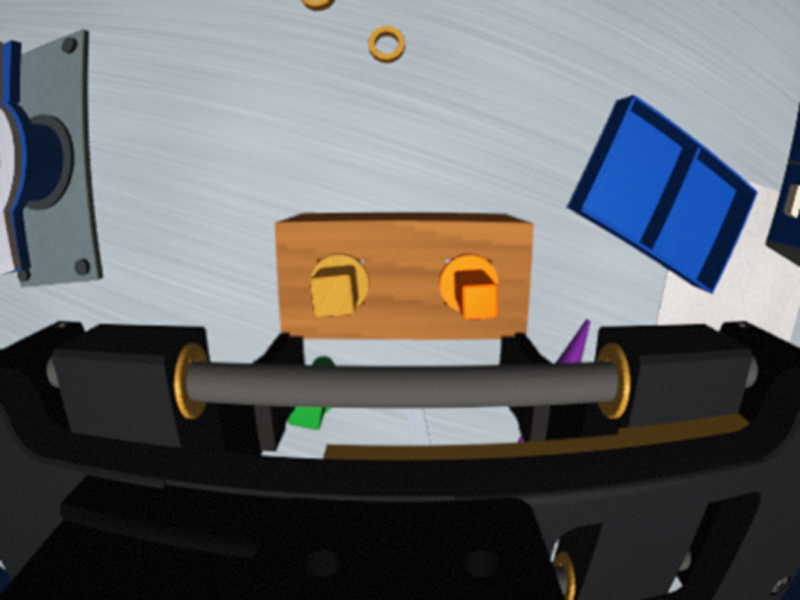

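The wrist view (800x600) shows the drift's handle top at about (480,301) and the bolt's head at (333,296). Both are within 4 px of the prediction. The squares are turned a few degrees from the rack, so I'll work out the yaws from mask edges.

```bash
python3 - <<'E'
from h import *
w=camera("wrist");I=cv2.resize(w["pixels"],(800,600),interpolation=cv2.INTER_CUBIC)
H=cv2.cvtColor(I,cv2.COLOR_BGR2HSV)
for n,(x,y),z in (("drift",(481,306),.139),("bolt",(332,298),.127)):
    ref=I[y-4:y+5,x-4:x+5].reshape(-1,3).mean(0)
    m=(np.abs(I.astype(float)-ref).max(2)<28).astype(np.uint8)
    l=cv2.connectedComponents(m,connectivity=4)[1];m=(l==l[y,x]).astype(np.uint8)
    m=cv2.morphologyEx(m,cv2.MORPH_OPEN,np.ones((7,7)))
    c=max(cv2.findContours(m,0,1)[0],key=cv2.contourArea)
    Q=np.array([onz(w,u/1.5625,v/1.5625,z,True)[:2]*1000 for u,v in c[:,0]],np.float32)
    print(n,ref.round(),cv2.boundingRect(c),cv2.minAreaRect(Q))
E
```

```text
drift [ 23. 154. 248.] (463, 285, 32, 33) ((515.3154907226562, -246.76010131835938), (18.052032470703125, 17.34444808959961), 20.64395523071289)
bolt [ 66. 171. 225.] (310, 276, 41, 39) ((490.09454345703125, -167.14210510253906), (22.646961212158203, 22.495885848999023), 22.111572265625)
```

```bash
python3 - <<'E'
from h import *
go([.515,-.247,.122])
E
```

```text
shift mm [ 41.5  -0.7 122.6] toolx yaw -72.3
```

```bash
python3 -m pendant '[[[21,-0.5,0],0],[[20.5,0,20],-3],[[0,0,40],0],[[0,0,40],0],[[0,0,22.5],0],[[0,0,0],0]]' 50; python3 -m pendant '[[[0,0,0],0],[[0,0,0],0],[[0,0,0],0],[[0,0,0],0]]' 15 40; python3 -m pendant '[[[0,0,0],0]]'
python3 - <<'E'
from h import *
w=camera("wrist");go([.515,-.247,.122]);print(robot.get_obs()["ft_force"])
cv2.imwrite("pics/w2.png",w["pixels"][150:384,120:400])
E
```

```text
time: 2.5
position: [0.5139, -0.2481, 0.1201]
tool_rot: [0.822, -0.57, -0.002, 0.0]
ft_force: [-0.8, -0.2, 0.0]
grip_width: 0.0502
time: 3.0
position: [0.5153, -0.2473, 0.1229]
tool_rot: [0.822, -0.569, 0.001, 0.0]
ft_force: [0.7, -1.1, 2.9]
grip_width: 0.0198
time: 3.12
position: [0.5153, -0.2473, 0.1229]
tool_rot: [0.822, -0.569, 0.001, 0.0]
ft_force: [-0.7, -0.9, 3.1]
grip_width: 0.0194
shift mm [-0.4  0.2  0.8] toolx yaw -69.4
[-0.15765693 -1.03143458  5.40829782]
```

```bash
python3 -m pendant '[[[0,0,-10],0],[[0,0,-40],0],[[0,0,-50],0],[[0,0,-42],0],[[0,0,0],0],[[0,0,0],0]]'; python3 - <<'E'
from h import *
print(robot.get_obs()["ft_force"])
go([.505,.172,.255])
E
```

```text
time: 3.92
position: [0.5136, -0.2458, 0.2627]
tool_rot: [0.822, -0.569, -0.002, -0.0]
ft_force: [0.5, -0.1, -2.9]
grip_width: 0.0199
[ 0.51220507 -0.06119365 -2.85933195]
shift mm [-394.1 -138.8    8.6] toolx yaw -69.4
```

```bash
python3 -m pendant '[[[-30,-10,0],0],[[-54,-19,0],0],[[-56,-20,0],0],[[-56,-20,0],0],[[-56,-20,0],0],[[-56,-20,0],0],[[-56,-20,0],0],[[-30,-10,0],-0.8]]'; python3 -m pendant '[[[0,0,0],0],[[0,0,0],0],[[0,0,0],0]]'; python3 - <<'E'
from h import *
go([.505,.172,.255])
w=camera("wrist");print(np.array(proj(w,(.562,.207,.1),True)),robot.get_obs()["ft_force"])
u,v=[int(k) for k in proj(w,(.562,.207,.1),True)]
I=w["pixels"]
cv2.imwrite("pics/w3full.png",I)
cv2.imwrite("pics/w3.png",np.hstack([cv2.resize(I[v-40:v+40,u-40:u+40],(600,600),interpolation=cv2.INTER_CUBIC),]))
E
```

```text
time: 4.92
position: [0.5042, 0.1736, 0.2614]
tool_rot: [0.827, -0.562, -0.002, 0.002]
ft_force: [0.2, -1.0, -3.1]
grip_width: 0.0198
time: 5.3
position: [0.5062, 0.1697, 0.2632]
tool_rot: [0.825, -0.564, -0.001, 0.001]
ft_force: [0.8, 0.3, -2.1]
grip_width: 0.0197
shift mm [-2.6  0.3  8.2] toolx yaw -68.7
[243.55912755 115.75918712] [-0.7151549  -0.12060356 -3.02404353]
```

View pics/w3.png

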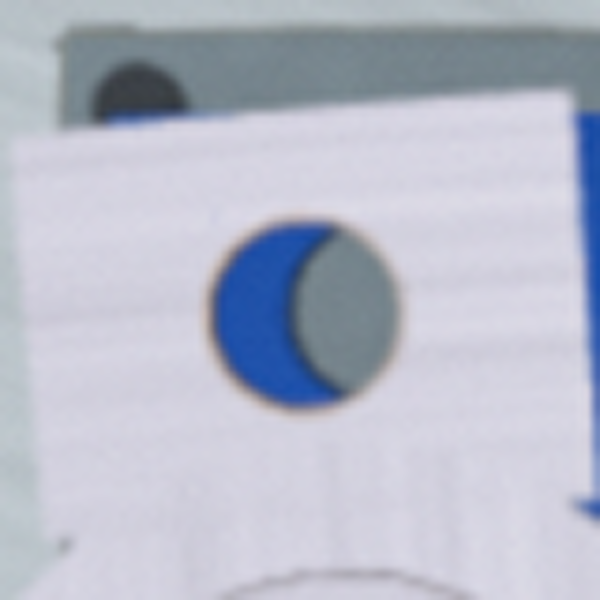

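The crop is clear. The cover hole is a circle at about (305,312) with radius 97. The lower flange's hole edge is an arc with its leftmost point at about (292,312). I'll fit circles of the known radius on the hole planes.

```bash
cat > holes.py <<'E'
from h import *
from scipy.optimize import least_squares
w=camera("wrist");I=w["pixels"]
u,v=[int(k) for k in proj(w,(.562,.207,.1),True)]; C=cv2.resize(I[v-30:v+30,u-30:u+30],None,fx=8,fy=8,interpolation=cv2.INTER_CUBIC)
px=lambda p:((p[0]+.5)/8-.5+u-30,(p[1]+.5)/8-.5+v-30)
H=cv2.cvtColor(C,cv2.COLOR_BGR2HSV)
light=((H[...,2]>165)&(H[...,1]<60)).astype(np.uint8)
inn=1-light; l=cv2.connectedComponents(inn,connectivity=4)[1]
seed=l[200:280,200:280]; k=np.bincount(seed[seed>0]).argmax(); hole=(l==k).astype(np.uint8)
hole=cv2.morphologyEx(hole,cv2.MORPH_OPEN,np.ones((9,9)))
def fit(P,r=None):
    f=(lambda q:np.hypot(P[:,0]-q[0],P[:,1]-q[1])-(r if r else q[2]))
    s=least_squares(f,[*P.mean(0),13],loss="soft_l1",f_scale=.3);return s.x,np.sqrt(np.mean(s.fun**2))
c=max(cv2.findContours(hole,0,1)[0],key=cv2.contourArea)
P=np.array([onz(w,*px(p),.1,True)[:2]*1000 for p in c[:,0]]); print("cover hole free r",fit(P),"r13",fit(P,13))
ch=fit(P)[0]
blue=((H[...,0]>100)&(H[...,0]<125)&(H[...,1]>150)).astype(np.uint8)&hole
c2=max(cv2.findContours(blue,0,1)[0],key=cv2.contourArea)
Q=np.array([onz(w,*px(p),.09,True)[:2]*1000 for p in c2[:,0]])
# keep points well inside the cover hole outline
mx=cv2.distanceTransform(hole,cv2.DIST_L2,5)
Q=np.array([q for q,p in zip(Q,c2[:,0]) if mx[p[1],p[0]]>14]); print(len(Q))
lf=fit(Q,13)[0][:2];print("lower",fit(Q,13),"free",fit(Q))
jx=np.array([np.cos(np.radians(21.4)),np.sin(np.radians(21.4))]);jy=np.array([-jx[1],jx[0]])
d=ch[:2]-lf; print("cover-lower in jig x,y",d@jx,d@jy)
E
python3 holes.py
```

```text
cover hole free r (array([561.02343761, 207.24909893,  12.96603511]), np.float64(0.13440386831375659)) r13 (array([561.02518704, 207.24881428,  13.        ]), np.float64(0.139243716269546))
178
lower (array([565.31601299, 197.764517  ,  13.        ]), np.float64(0.06824739375584346)) free (array([565.34508517, 197.70007873,  13.06172882]), np.float64(0.06740408054117797))
cover-lower in jig x,y -0.5359235142555907 10.396936263027591
```

```bash
python3 - <<'E'
from h import *
go([.5642,.2006,.22])
E
```

```text
shift mm [ -7.8 -64.9  43.7] toolx yaw -68.7
```

```bash
python3 -m pendant '[[[-4,-22,0],0],[[-4,-31,10],0],[[0,-12,20],0],[[0,0,10],0],[[0,0,0],0],[[0,0,0],0],[[0,0,0],0],[[0,0,0],0]]'; python3 - <<'E'
from h import *
F=[]
w=camera("wrist")
for i in range(4): camera("top");F.append(robot.get_obs()["ft_force"])
print(np.mean(F,0),np.std(F,0)); go([.5642,.2006,.22])
a=camera("scene");s=camera("top")
u,v=[int(k) for k in proj(a,(.565,.2,.12))]
p=[int(k) for k in proj(s,(.565,.2,.12))]
f=lambda I,u,v,r:cv2.resize(I[v-r:v+r,u-r:u+r],(400,400),interpolation=cv2.INTER_CUBIC)
cv2.imwrite("pics/w4.png",np.hstack([f(a["pixels"],u,v,45),cv2.resize(w["pixels"][100:384,100:400],(400,400))]))
E
```

```text
time: 6.4
position: [0.5642, 0.202, 0.2248]
tool_rot: [0.826, -0.564, 0.0, -0.0]
ft_force: [-1.0, 0.5, -3.7]
grip_width: 0.0197
[-0.22597197  0.38776233 -2.72342951] [0.25366833 0.64427675 0.4679653 ]
shift mm [1.4 0.5 4.2] toolx yaw -68.6
```

View pics/w4.png

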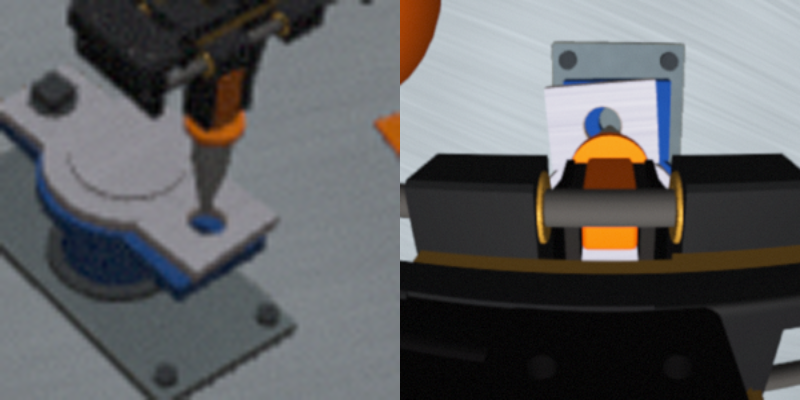

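The drift hangs upright with its tip above the cover hole; the tip is at (208,210) in the left panel. Next I'll lower it into the overlap of the two holes.

```bash
cat > f.py <<'E'
from h import *
jx=np.array([np.cos(np.radians(21.4)),np.sin(np.radians(21.4))]);jy=np.array([-jx[1],jx[0]])
L=np.array([.5653,.1978]);Fs=[];Ps=[]
import sys
for i in range(int(sys.argv[1]) if len(sys.argv)>1 else 4):
    camera("wrist"); o=robot.get_obs();Fs.append(o["ft_force"]);Ps.append(o["position"])
F=np.mean(Fs,0);p=np.mean(Ps,0);d=(p[:2]-L)*1000
print("t",o["time"],"F jx %.2f jy %.2f z %.2f"%(F[:2]@jx,F[:2]@jy,F[2]),"pos rel lower jx %.2f jy %.2f"%(d@jx,d@jy),"tip z %.1f"%((p[2]-.1139)*1000),"moment",np.round(o["moment"],2))
E
python3 -m pendant '[[[0.5,0,5],0],[[0.5,0,5],0],[[0,0,5],0],[[0,0,5],0],[[0,0,0],0],[[0,0,0],0]]';python3 f.py; python3 -m pendant '[[[0,0,4],0],[[0,0,4],0],[[0,0,4],0],[[0,0,0],0],[[0,0,0],0]]';python3 f.py
```

```text
time: 7.5
position: [0.5646, 0.2012, 0.2041]
tool_rot: [0.826, -0.564, 0.0, -0.0]
ft_force: [0.3, -0.3, -3.3]
grip_width: 0.0198
t 7.7 F jx -0.32 jy 0.39 z -2.74 pos rel lower jx 0.63 jy 3.36 tip z 90.4 moment [ 0.03 -0.02  0.  ]
time: 8.32
position: [0.5645, 0.2011, 0.192]
tool_rot: [0.826, -0.564, -0.0, -0.0]
ft_force: [-0.4, 0.6, -2.6]
grip_width: 0.0198
t 8.525 F jx 0.18 jy -0.40 z -3.00 pos rel lower jx 0.59 jy 3.36 tip z 78.3 moment [0.02 0.02 0.  ]
```

```bash
python3 -m pendant '[[[1,0.3,0],0],[[1,0.3,0],0],[[1,0,0],0],[[0.3,0,0],0],[[0,0,0],0],[[0,0,0],0]]';python3 f.py; python3 -m pendant '[[[0,0,2.5],0],[[0,0,2.5],0],[[0,0,2.5],0],[[0,0,2.5],0],[[0,0,0],0],[[0,0,0],0]]';python3 f.py
```

```text
time: 9.28
position: [0.5652, 0.1978, 0.1921]
tool_rot: [0.826, -0.564, 0.0, -0.0]
ft_force: [0.1, 1.5, -2.0]
grip_width: 0.02
t 9.475 F jx 1.05 jy 1.28 z -2.23 pos rel lower jx -0.12 jy 0.05 tip z 78.2 moment [ 0.44 -0.02  0.01]
time: 10.22
position: [0.5649, 0.1977, 0.1817]
tool_rot: [0.826, -0.564, -0.0, 0.0]
ft_force: [-0.1, 1.3, -3.3]
grip_width: 0.0197
t 10.425 F jx -0.37 jy 1.61 z -3.23 pos rel lower jx -0.37 jy 0.06 tip z 67.9 moment [0.33 0.17 0.01]
```

```bash
python3 -m pendant '[[[0,0,2.5],0],[[0,0,2.5],0],[[0,0,2.5],0],[[0,0,2.5],0],[[0,0,0],0],[[0,0,0],0]]';python3 f.py; python3 -m pendant '[[[0,0,2],0],[[0,0,2],0],[[0,0,2],0],[[0,0,2],0],[[0,0,0],0],[[0,0,0],0]]';python3 f.py
```

```text
time: 11.18
position: [0.5651, 0.1978, 0.1718]
tool_rot: [0.826, -0.564, -0.0, 0.0]
ft_force: [0.3, 1.7, -3.5]
grip_width: 0.02
t 11.375 F jx 0.32 jy 1.60 z -3.13 pos rel lower jx -0.22 jy 0.04 tip z 58.0 moment [0.31 0.08 0.03]
time: 12.12
position: [0.5651, 0.1978, 0.1637]
tool_rot: [0.826, -0.564, -0.0, 0.0]
ft_force: [-0.2, 2.2, -2.5]
grip_width: 0.0198
t 12.325 F jx 0.01 jy 1.79 z -3.28 pos rel lower jx -0.24 jy 0.07 tip z 49.9 moment [ 0.35  0.07 -0.03]
```

```bash
python3 -m pendant '[[[0,0,1.5],0],[[0,0,1.5],0],[[0,0,1.5],0],[[0,0,1.5],0],[[0,0,0],0],[[0,0,0],0]]';python3 f.py; python3 -m pendant '[[[0,0,1],0],[[0,0,1],0],[[0,0,1],0],[[0,0,0],0],[[0,0,0],0]]';python3 f.py
```

```text
time: 13.08
position: [0.5652, 0.1978, 0.1579]
tool_rot: [0.826, -0.564, -0.0, 0.0]
ft_force: [-0.6, 2.0, -2.7]
grip_width: 0.0196
t 13.275 F jx 0.04 jy 1.20 z -3.28 pos rel lower jx -0.12 jy 0.07 tip z 44.0 moment [0.4  0.06 0.01]
time: 13.9
position: [0.5652, 0.1977, 0.1551]
tool_rot: [0.826, -0.564, 0.0, 0.0]
ft_force: [-0.1, 0.4, -2.7]
grip_width: 0.0196
t 14.1 F jx 0.58 jy 1.16 z -1.97 pos rel lower jx -0.08 jy -0.03 tip z 41.2 moment [ 0.17  0.06 -0.03]
```

```bash
python3 -m pendant '[[[0,0,0.7],0],[[0,0,0.7],0],[[0,0,0],0],[[0,0,0],0]]';python3 f.py; python3 -m pendant '[[[0,0,0.8],0],[[0,0,0.7],0],[[0,0,0],0],[[0,0,0],0]]';python3 f.py
```

```text
time: 14.6
position: [0.5653, 0.1976, 0.1537]
tool_rot: [0.826, -0.564, 0.0, 0.0]
ft_force: [0.1, -0.7, -0.6]
grip_width: 0.0199
t 14.8 F jx -0.07 jy -0.66 z -0.84 pos rel lower jx -0.07 jy -0.15 tip z 39.8 moment [-0.16 -0.03 -0.07]
time: 15.3
position: [0.5653, 0.1976, 0.1521]
tool_rot: [0.826, -0.564, 0.0, 0.0]
ft_force: [0.6, -2.6, -1.1]
grip_width: 0.0198
t 15.5 F jx -0.31 jy -2.44 z -0.81 pos rel lower jx -0.12 jy -0.15 tip z 38.2 moment [-0.48 -0.14 -0.04]
```

```bash
python3 -m pendant '[[[0.4,0,0],0],[[0,0,0],0],[[0,0,0],0]]';python3 f.py; python3 -m pendant '[[[0,0,1],0],[[0,0,1],0],[[0,0,0],0],[[0,0,0],0]]';python3 f.py
```

```text
time: 15.88
position: [0.5653, 0.1976, 0.1521]
tool_rot: [0.826, -0.564, -0.0, -0.0]
ft_force: [-0.3, -1.1, -0.6]
grip_width: 0.02
t 16.075 F jx -0.21 jy -1.44 z -1.00 pos rel lower jx -0.13 jy -0.22 tip z 38.2 moment [-0.29 -0.15 -0.01]
time: 16.58
position: [0.5653, 0.1975, 0.1501]
tool_rot: [0.826, -0.564, -0.0, -0.0]
ft_force: [-0.3, -2.7, -1.4]
grip_width: 0.0197
t 16.775 F jx -0.19 jy -1.47 z -0.50 pos rel lower jx -0.15 jy -0.30 tip z 36.2 moment [-0.23 -0.12  0.03]
```

```bash
python3 -m pendant '[[[0.5,0,0],0],[[0,0,1],0],[[0,0,1],0],[[0,0,0],0],[[0,0,0],0]]';python3 f.py; python3 -m pendant '[[[0,0,1],0],[[0,0,1],0],[[0,0,1],0],[[0,0,0],0],[[0,0,0],0]]';python3 f.py
```

```text
time: 17.4
position: [0.5653, 0.1972, 0.1479]
tool_rot: [0.826, -0.564, -0.0, -0.0]
ft_force: [-0.3, 0.6, -2.0]
grip_width: 0.0198
t 17.6 F jx 0.67 jy 0.65 z -2.35 pos rel lower jx -0.23 jy -0.57 tip z 34.1 moment [ 0.31 -0.02  0.02]
time: 18.23
position: [0.5653, 0.197, 0.145]
tool_rot: [0.826, -0.564, -0.0, 0.0]
ft_force: [-0.6, 1.7, -3.2]
grip_width: 0.0198
t 18.425 F jx -0.03 jy 1.58 z -2.68 pos rel lower jx -0.31 jy -0.77 tip z 31.1 moment [ 0.4   0.18 -0.02]
```

```bash
python3 -m pendant '[[[0,0,1.5],0],[[0,0,1.5],0],[[0,0,1.5],0],[[0,0,0.5],0],[[-0.2,0,0],0],[[0,0,0],0],[[0,0,0],0]]';python3 f.py 6
python3 - <<'E'
from h import *
a=camera("scene");w=camera("wrist")
f=lambda I,u,v,r:cv2.resize(I[v-r:v+r,u-r:u+r],(400,400),interpolation=cv2.INTER_CUBIC)
u,v=[int(k) for k in proj(a,(.565,.2,.11))]
I=a["pixels"]
cv2.imwrite("pics/w5.png",np.hstack([f(I,u,v,28),cv2.resize(w["pixels"][60:260,150:350],(400,400),interpolation=cv2.INTER_CUBIC)]))
E
```

```text
time: 19.3
position: [0.5655, 0.197, 0.1401]
tool_rot: [0.826, -0.564, 0.0, 0.0]
ft_force: [-0.5, 0.0, -3.2]
grip_width: 0.0194
t 19.6 F jx 0.18 jy 0.45 z -3.02 pos rel lower jx -0.12 jy -0.77 tip z 26.2 moment [ 0.04 -0.01 -0.  ]
```

View pics/w5.png

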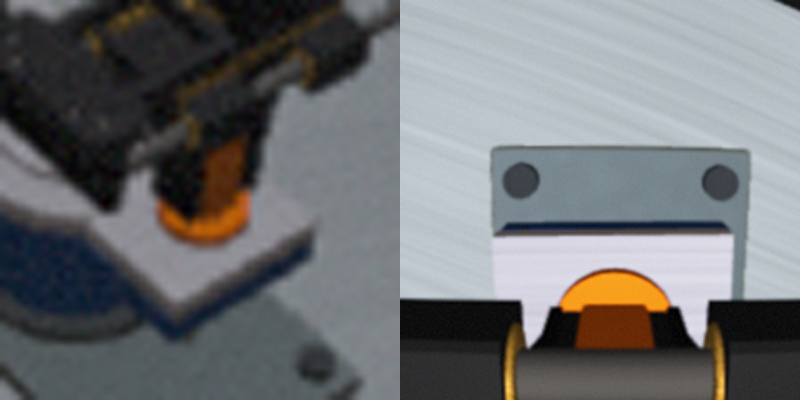

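The drift is in both holes with its collar just above the cover; in the left panel the collar's bottom edge is at (203,243). The moment is down to about 0. I'll hold and feel for over half a second, and check for slip by the collar's place in the wrist images.

```bash
python3 - <<'E'
from h import *
jy=np.array([-.365,.931]);M=[];F=[]
for i in range(10):
    w=camera("wrist");o=robot.get_obs();M.append(o["moment"]);F.append(o["ft_force"])
print("M",np.mean(M,0).round(3),np.std(M,0).round(3),"F",np.mean(F,0).round(2),"jy",(np.mean(F,0)[:2]@jy).round(2),o["time"])
def apex(I):
    H=cv2.cvtColor(I,cv2.COLOR_BGR2HSV);m=cv2.inRange(H,(8,180,170),(22,255,255))
    n,l,s,c=cv2.connectedComponentsWithStats(m);return s[1:][s[1:,4]>60]
print("now",apex(w["pixels"]))
print("w4 panel",apex(cv2.imread("pics/w4.png")[:,400:]),"scale .71 +100 / .75+100")
p,R=T()
for z in (.111,.109,.113):   # collar top rim, near side to camera (tool -y)
    X=np.append(p[:2],z)-R[:,1]*.019*np.array([1,1,0]); print(z,np.round(proj(w,X,True),1))
E
```

```text
M [ 0.003  0.011 -0.005] [0.035 0.02  0.033] F [-0.04  0.45 -2.61] jy 0.43 20.2
now [[   0    8   44  183 5830]
 [ 499  154   13   22   81]
 [   0  174   59   51 1499]
 [ 230  196   55   20  701]
 [ 237  261   41   16  645]]
w4 panel [[ 173  135   73   28 1356]
 [ 137  215    7   27   88]
 [ 275  217    8   25   85]
 [ 182  227   55   22 1174]] scale .71 +100 / .75+100
0.111 [258.4 196.5]
0.109 [258.4 195.6]
0.113 [258.4 197.4]
```

Free: side force is 0.43 N, against 0.39 N in the unloaded reading, and the moment is about 0 over 0.9 s. There was no slip in the grip. Now straight up and back to the rack.

```bash
python3 -m pendant '[[[0,0,-8],0],[[0,0,-15],0],[[0,0,-20],0],[[0,0,-20],0],[[0,0,-20],0],[[0,0,-20],0],[[0,0,-20],0],[[0,0,-5],0]]'; python3 f.py 2; python3 - <<'E'
from h import *
go([.5153,-.2473,.27])
E
```

```text
time: 21.2
position: [0.5662, 0.1974, 0.2708]
tool_rot: [0.826, -0.564, 0.002, -0.002]
ft_force: [0.2, -0.4, -2.8]
grip_width: 0.02
t 21.3 F jx 0.48 jy -0.62 z -2.36 pos rel lower jx 0.21 jy -0.64 tip z 155.9 moment [-0.03  0.01  0.01]
shift mm [395.7 208.8  -1. ] toolx yaw -68.6
```

```bash
python3 -m pendant '[[[30,16,0],0],[[53,28,0],0],[[53,28,0],0],[[53,28,0],0],[[53,28,0],0],[[53,28,0],0],[[53,28,0],0],[[47,25,0],0.8]]'; python3 -m pendant '[[[0,0,0],0],[[0,0,0],0],[[0,0,0],0],[[0,0,0],0]]'; python3 - <<'E'
from h import *
w=camera("wrist");go([.5153,-.2473,.27])
cv2.imwrite("pics/w6.png",w["pixels"])
E
```

```text
time: 22.3
position: [0.5138, -0.2487, 0.2673]
tool_rot: [0.822, -0.57, -0.001, -0.0]
ft_force: [1.0, 0.1, -2.6]
grip_width: 0.0201
time: 22.8
position: [0.5149, -0.2454, 0.2681]
tool_rot: [0.823, -0.569, -0.0, -0.0]
ft_force: [-0.5, -0.1, -3.2]
grip_width: 0.0195
shift mm [ 1.7  0.2 -1.8] toolx yaw -69.3
```

```bash
python3 -m pendant '[[[0.9,0,0],0],[[0.8,0,10],0],[[0,0,20],0],[[0,0,20],0],[[0,0,10],0],[[0,0,0],0],[[0,0,0],0],[[0,0,0],0]]'; python3 - <<'E'
from h import *
go([.5153,-.2473,.1229]); print(robot.get_obs()["ft_force"])
E
```

```text
time: 23.85
position: [0.5158, -0.2488, 0.209]
tool_rot: [0.822, -0.569, 0.001, 0.0]
ft_force: [0.2, -0.0, -2.9]
grip_width: 0.0197
shift mm [-1.7  0.  86.1] toolx yaw -69.4
[ 0.20323147 -0.01186732 -2.86049887]
```

```bash
python3 -m pendant '[[[-0.8,0,0],0],[[0,0,8],0],[[0,0,12],0],[[0,0,15],0],[[0,0,15],0],[[0,0,15],0],[[0,0,0],0],[[0,0,0],0]]'; python3 - <<'E'
from h import *
go([.5153,-.2473,.1229]); print(robot.get_obs()["ft_force"],robot.get_obs()["moment"])
E
```

```text
time: 24.85
position: [0.5153, -0.2479, 0.1432]
tool_rot: [0.822, -0.569, 0.0, -0.0]
ft_force: [-0.1, 0.3, -2.2]
grip_width: 0.0199
shift mm [-0.5 -0.2 20.3] toolx yaw -69.4
[-0.12681604  0.31666856 -2.15388848] [-0.01059876 -0.04505431  0.03474084]
```

```bash
python3 -m pendant '[[[-0.4,0,6],0],[[0,0,6],0],[[0,0,4],0],[[0,0,2.5],0],[[0,0,1],0],[[0,0,0.8],0],[[0,0,0],0],[[0,0,0],0]]'; python3 - <<'E'
from h import *
go([.5153,-.2473,.1229]); print(robot.get_obs()["ft_force"],robot.get_obs()["moment"])
E
```

```text
time: 25.85
position: [0.5149, -0.2473, 0.1229]
tool_rot: [0.822, -0.569, 0.0, -0.0]
ft_force: [-0.7, 0.3, -2.3]
grip_width: 0.0196
shift mm [ 0.1 -0.4  0. ] toolx yaw -69.4
[-0.72186956  0.27982416 -2.28566862] [0.02199914 0.00724814 0.02865889]
```

```bash
python3 -m pendant '[[[0,0,0.8],0],[[0,0,0],0],[[0,0,0],0]]';  python3 -m pendant '[[[0,0,0.7],0],[[0,0,0],0],[[0,0,0],0]]'
```

```text
time: 26.22
position: [0.515, -0.2473, 0.1228]
tool_rot: [0.822, -0.569, 0.0, 0.0]
ft_force: [-1.1, 0.6, 5.1]
grip_width: 0.0194
time: 26.6
position: [0.515, -0.2473, 0.1228]
tool_rot: [0.822, -0.569, 0.0, 0.0]
ft_force: [-2.1, 2.1, 9.7]
grip_width: 0.0196
```

```bash
python3 -m pendant '[[[0,0,-1],0],[[0,0,0],0],[[0,0,0],0],[[0,0,0],0],[[0,0,-15],0],[[0,0,-25],0],[[0,0,-20],0],[[0,0,0],0]]' 50; python3 - <<'E'
from h import *
go([.490,-.167,.118]); print(robot.get_obs()["ft_force"])
w=camera("wrist");I=cv2.resize(w["pixels"],(800,600),interpolation=cv2.INTER_CUBIC)
cv2.imwrite("pics/w7.png",I)
E
```

```text
time: 27.6
position: [0.5161, -0.2481, 0.1847]
tool_rot: [0.822, -0.569, 0.003, 0.0]
ft_force: [0.3, 0.1, -0.3]
grip_width: 0.0501
shift mm [-85.4  -3.9  66.4] toolx yaw -69.4
[ 0.27129083  0.14808594 -0.27674457]
```

View pics/w7.png

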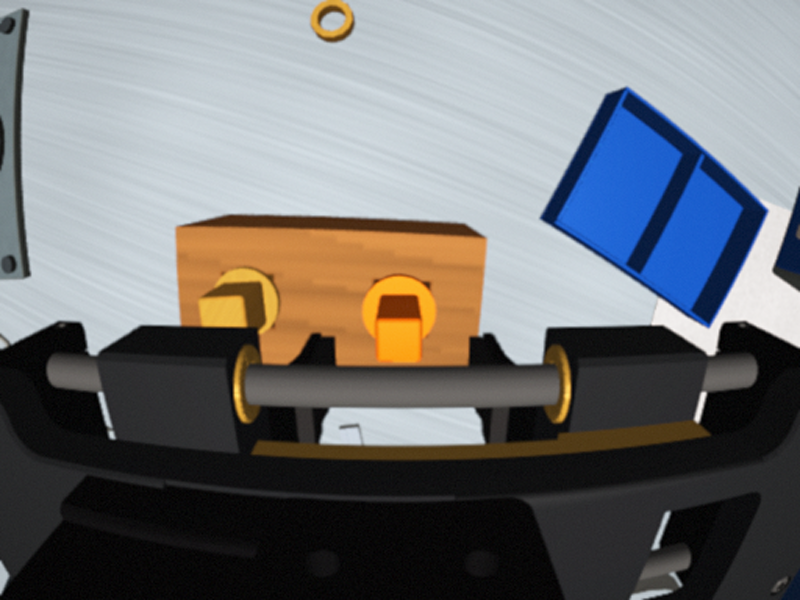

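The drift sits upright in its socket, with its collar on the rack at about (399,312). The bolt head is at (228,305). Over to the bolt.

```bash
python3 -m pendant '[[[-25,-1,0],0],[[-40,-2,0],-1.5],[[-20,-1,10],0],[[0,0,15],0],[[0,0,15],0],[[0,0,10],0],[[0,0,0],0],[[0,0,0],0]]' 50; python3 - <<'E'
from h import *
go([.490,-.167,.118])
E
```

```text
time: 28.65
position: [0.4886, -0.167, 0.1323]
tool_rot: [0.829, -0.559, 0.0, -0.0]
ft_force: [-0.8, -0.0, 0.3]
grip_width: 0.0502
shift mm [ 0.5 -1.3 14.3] toolx yaw -68.0
```

```bash
python3 -m pendant '[[[0.4,-1.2,7],0],[[0,0,7],0],[[0,0,0],0],[[0,0,0],0]]'; python3 -m pendant '[[[0,0,0],0],[[0,0,0],0],[[0,0,0],0],[[0,0,0],0]]' 18 40;  python3 - <<'E'
from h import *
print(T()[0],robot.get_obs()["ft_force"])
E
python3 -m pendant '[[[0,0,-10],0],[[0,0,-30],0],[[0,0,-40],0],[[0,0,-40],0],[[0,0,-25],0],[[0,0,0],0],[[0,0,0],0]]'; python3 - <<'E'
from h import *
p=T()[0];print(p,robot.get_obs()["ft_force"])
go([.5658,.1972,.262])
E
```

```text
time: 29.15
position: [0.4895, -0.1664, 0.1183]
tool_rot: [0.829, -0.559, -0.0, -0.0]
ft_force: [-0.6, -0.8, -0.0]
grip_width: 0.0502
time: 29.65
position: [0.4898, -0.1667, 0.1185]
tool_rot: [0.829, -0.559, 0.001, 0.0]
ft_force: [-0.2, -0.1, -0.2]
grip_width: 0.0234
[ 0.48983134 -0.16672915  0.11851559] [-0.24375748 -0.10312121 -0.20869428]
time: 30.52
position: [0.4885, -0.1657, 0.2623]
tool_rot: [0.829, -0.559, -0.001, 0.0]
ft_force: [0.3, -0.1, -2.4]
grip_width: 0.0238
[ 0.48845682 -0.1657318   0.26227301] [ 0.34194411 -0.13675338 -2.36549576]
shift mm [-307.3 -208.1    0.6] toolx yaw -67.9
```

```bash
python3 -m pendant '[[[-25,-12,0],0],[[-50,-23,0],0],[[-52,-24,0],0],[[-52,-24,0],0],[[-52,-24,0],0],[[-50,-23,0],0],[[-26,-12,0],0],[[0,0,0],0.6]]'; python3 -m pendant '[[[0,0,0],0],[[0,0,0],0],[[0,0,0],0],[[0,0,0],0]]'; python3 - <<'E'
from h import *
w=camera("wrist");u,v=[int(k) for k in proj(w,(.5655,.197,.1),True)]
cv2.imwrite("pics/w8.png",cv2.resize(w["pixels"][max(v-60,0):v+60,u-80:u+80],(800,600),interpolation=cv2.INTER_CUBIC))
c=proj(w,(.5655,.197,.1),True);print(c,"in crop",(c[0]-u+80)*5,(c[1]-max(v-60,0))*5)
go([.5655,.197,.2])
E
```

```text
time: 31.52
position: [0.5044, 0.1733, 0.2613]
tool_rot: [0.827, -0.562, -0.002, 0.001]
ft_force: [-0.6, -0.7, -3.0]
grip_width: 0.0234
time: 32.02
position: [0.5059, 0.1708, 0.2634]
tool_rot: [0.826, -0.563, 0.0, -0.0]
ft_force: [-0.3, -0.2, -3.6]
grip_width: 0.0238
(np.float64(255.27662229220644), np.float64(116.43369273155335)) in crop 401.3831114610322 302.1684636577668
shift mm [ -2.5 -65.   63.5] toolx yaw -68.6
```

View pics/w8.png

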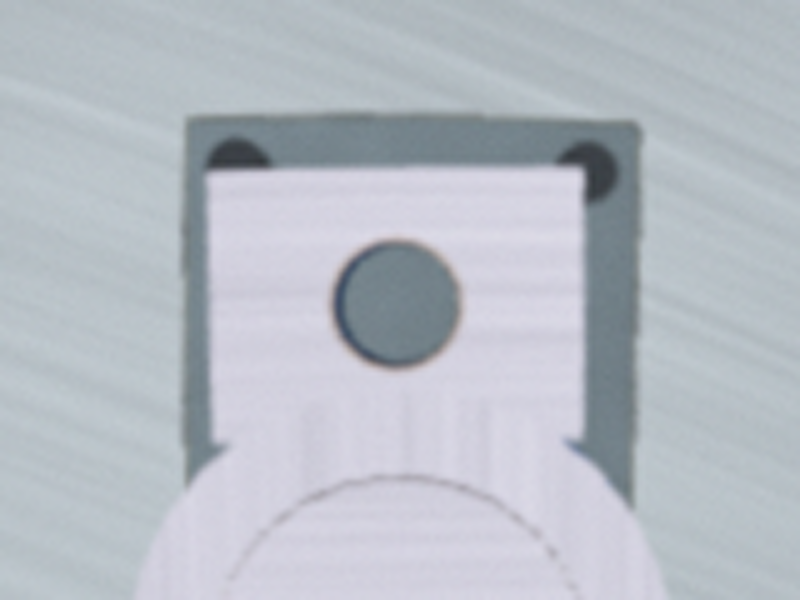

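The two holes are in line. The cover hole is centred at about (397,303), within 1 px of the prediction, with only a thin sliver of blue at the left. On to the hole with the bolt.

```bash
python3 -m pendant '[[[-1.5,-22,0],0],[[-1,-28,10],0],[[0,-15,20],0],[[0,0,20],0],[[0,0,10],0],[[0,0,0],0],[[0,0,0],0],[[0,0,0],0]]';python3 -m pendant '[[[0,0,0],0],[[0,0,0],0]]'; python3 - <<'E'
from h import *
go([.5654,.1972,.1525]);print(robot.get_obs()["ft_force"])
E
```

```text
time: 33.08
position: [0.5658, 0.1976, 0.2044]
tool_rot: [0.826, -0.563, 0.001, -0.001]
ft_force: [-0.3, 0.2, -4.1]
grip_width: 0.0236
time: 33.33
position: [0.5654, 0.1976, 0.2037]
tool_rot: [0.826, -0.563, 0.0, -0.0]
ft_force: [0.3, -0.8, -2.8]
grip_width: 0.024
shift mm [ 0.4  0.2 51.2] toolx yaw -68.5
[ 0.28969115 -0.80660181 -2.79772276]
```

```bash
sed -i 's/-.1139/-.0855/' f.py; python3 -m pendant '[[[0.4,0,5],0],[[0,0,6],0],[[0,0,6],0],[[0,0,4],0],[[0,0,4],0],[[0,0,0],0],[[0,0,0],0]]'; python3 f.py 3; python3 -m pendant '[[[0,0,3],0],[[0,0,3],0],[[0,0,3],0],[[0,0,3],0],[[0,0,0],0],[[0,0,0],0]]'; python3 f.py 3
```

```text
time: 34.2
position: [0.5656, 0.1972, 0.1785]
tool_rot: [0.826, -0.563, 0.0, -0.0]
ft_force: [-0.2, 0.5, -2.6]
grip_width: 0.0238
t 34.35 F jx 0.44 jy 0.68 z -2.80 pos rel lower jx 0.12 jy -0.64 tip z 93.1 moment [0.02 0.06 0.02]
time: 35.1
position: [0.5655, 0.1972, 0.1663]
tool_rot: [0.826, -0.563, 0.0, -0.0]
ft_force: [-0.5, -0.3, -2.7]
grip_width: 0.024
t 35.25 F jx -0.06 jy -0.26 z -3.04 pos rel lower jx 0.06 jy -0.64 tip z 81.0 moment [-0.05  0.03 -0.01]
```

Into both holes without contact. I'll lower it almost to the collar.

```bash
python3 -m pendant '[[[0,0,6],0],[[0,0,7],0],[[0,0,7],0],[[0,0,7],0],[[0,0,5],0],[[0,0,2],0],[[0,0,0],0],[[0,0,0],0]]'; python3 f.py 3; python3 -m pendant '[[[0,0,1],0],[[0,0,0.5],0],[[0,0,0],0],[[0,0,0],0]]'; python3 f.py 3
```

```text
time: 36.25
position: [0.5657, 0.1973, 0.1326]
tool_rot: [0.826, -0.563, 0.0, -0.0]
ft_force: [-0.8, -0.1, -3.7]
grip_width: 0.024
t 36.4 F jx 0.07 jy 0.47 z -2.87 pos rel lower jx 0.14 jy -0.65 tip z 47.2 moment [ 0.01  0.02 -0.03]
time: 36.9
position: [0.5655, 0.1972, 0.1308]
tool_rot: [0.826, -0.563, -0.0, -0.0]
ft_force: [-0.3, 0.3, -3.4]
grip_width: 0.0237
t 37.05 F jx -0.30 jy -0.11 z -2.95 pos rel lower jx -0.04 jy -0.61 tip z 45.4 moment [ 0.01  0.   -0.02]
```

```bash
python3 -m pendant '[[[0,0,0.7],0],[[0,0,0],0],[[0,0,0],0]]'; python3 f.py 2;python3 -m pendant '[[[0,0,0.6],0],[[0,0,0],0],[[0,0,0],0]]'; python3 f.py 2
```

```text
time: 37.42
position: [0.5656, 0.1972, 0.1305]
tool_rot: [0.826, -0.563, 0.0, -0.0]
ft_force: [-0.6, -0.2, 1.0]
grip_width: 0.0239
t 37.525 F jx -1.00 jy 0.86 z 0.62 pos rel lower jx 0.04 jy -0.64 tip z 45.0 moment [-0.06  0.24  0.02]
time: 37.9
position: [0.5655, 0.1972, 0.1305]
tool_rot: [0.826, -0.563, 0.0, -0.0]
ft_force: [-1.9, 0.1, 6.3]
grip_width: 0.024
t 38.0 F jx -1.60 jy 0.09 z 5.03 pos rel lower jx 0.04 jy -0.64 tip z 45.0 moment [-0.05  0.35 -0.03]
```

```bash
python3 -m pendant '[[[0,0,-0.8],0],[[0,0,0],0],[[0,0,0],0],[[0,0,0],0],[[0,0,-8],0],[[0,0,-20],0],[[0,0,-30],0],[[0,0,-30],0]]' 45; python3 -m pendant '[[[0,30,-20],0],[[0,45,-10],0],[[0,0,0],0],[[0,0,0],0],[[0,0,0],0]]'; python3 - <<'E'
from h import *
w=camera("wrist");a=camera("scene");b=camera("top")
f=lambda I,X,c,r,fish=False:(lambda u,v:cv2.resize(I[max(v-r,0):v+r,max(u-r,0):u+r],(400,400),interpolation=cv2.INTER_CUBIC))(*[int(k) for k in proj(c,X,fish)])
cv2.imwrite("pics/w9.png",np.hstack([f(w["pixels"],(.5655,.197,.1),w,70,True),f(a["pixels"],(.53,0,.1),a,110)]))
print(robot.get_obs()["ft_force"],T()[0])
E
```

```text
time: 39.0
position: [0.5654, 0.1972, 0.2196]
tool_rot: [0.826, -0.563, 0.0, -0.0]
ft_force: [-0.0, -1.0, 0.2]
grip_width: 0.0449
time: 39.62
position: [0.4969, 0.17, 0.2484]
tool_rot: [0.826, -0.563, 0.0, -0.0]
ft_force: [-0.3, 0.1, -0.2]
grip_width: 0.045
[ 0.92857552 -0.22012362 -0.39194049] [0.49632186 0.16990248 0.24799177]
```

View pics/w9.png

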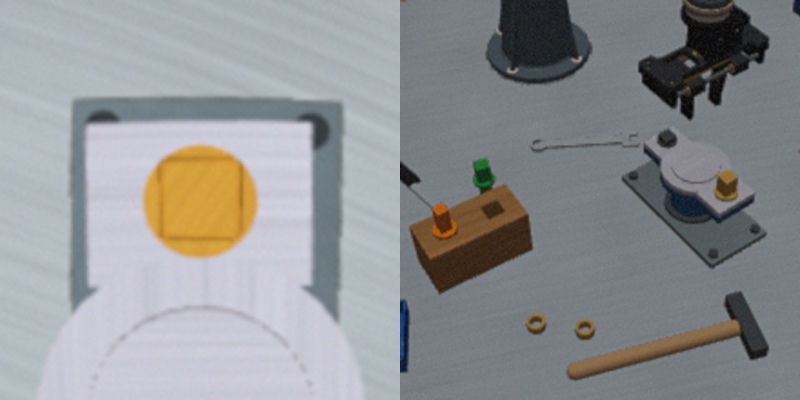

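The bolt sits upright with its collar flat on the cover; it is at (200,200) in the left panel and (727,185) in the right. The drift stands upright in its rack socket at (443,220). The robot touches nothing.

```bash
python3 -c "
from rig import order
print(order.hand_in())"
```

```text
the job is handed in; nothing more can be done
None
```

The job is done and handed in, at about 40 s on the robot's clock against the 72 s limit.

- **Drift wedged:** I wedged it down through both holes to about 5 mm short of its collar. Sideways force stayed under about 3 N, and only the drift touched the cover.
- **Standing free:** I eased it sideways until it stood free for 0.9 s. The moment averaged about 0, and the side force was 0.4 N, the same as its unloaded reading.
- **Drift returned:** It went back upright into its own rack socket.
- **Bolt dropped in:** It passed through both holes without touching the sides. The upward force as its collar met the cover came at exactly the expected height, and I let go there.

In the last pictures the bolt is flat on the cover, the drift is upright in the rack, and the parts of the bench in view look undisturbed. The gripper is clear of everything.

- **Checks that disagreed:** The lower hole felt about 0.8 mm from where the camera put it, within the calibration error. I corrected for this by feel.
- **Least certain:** The 5 mm gap under the drift's collar was only checked to about 2 mm, from the wrist reading and the picture.

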